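Index the turret, then hold the offset lever level over its stud

ROBOT

A 7-joint arm with a two-finger parallel gripper is mounted at the origin on the work surface. World frame = base frame: x ahead of the robot, y to its left, z up, the work surface at z = 0. Lengths are in m, angles in rad, forces in N, time in s.
With the tool pointing down it reaches from about 0.4 to 0.875 m from the base axis. Payload 6.5 kg.
Tool frame: the origin (TCP) lies between the finger pads; the fingertips stand 8 mm ahead of it and the grasp point (between the pads) lies 11 mm behind it; z points along the fingers, x is the direction in which the jaws open and shut, and the axes are right-handed (so a half turn about z gives the same grasp; the last joint's range is limited). The gripper opens to 85 mm and grips with 20 to 120 N. Pads are 22 mm wide; open, the fingers measure 114 mm over their backs; the gripper's body (76 mm by 85 mm) begins 54 mm behind the grasp point. The pads swing forward as they close: fully open they stand 13 mm farther back than shut.
Start: joints at [-1.187, 0.536, -0.004, 1.538, 0.003, 1.067, -0.071], TCP at [0.283, 0.585, 0.239] pointing down, gripper open.
Joint ranges: [-2.7, 2.7], [-0.37, 2.16], [-1.27, 1.26], [0.24, 2.4], [-1.31, 4.45], [0.19, 1.91], [-2.76, 2.76]. Speed limits (rad/s): [2.39, 2.39, 3.14, 3.14, 3.14, 3.14, 3.14].

INTERFACE

Orientations are given as a unit quaternion [w, x, y, z].
In Python, from rig import arm gives the robot as it stands.
- The arm moves only by the tool move_arm, never from a script. Its arguments are lists of equal length, an entry for each row: "linear": the shift along the world's x, y, z in m, a list of three; "dr": the turn, a rotation vector about the world's x, y, z in degrees, a list of three; "jaw": the opening, from 0 (shut) to 1 (fully open). In form: {"linear": [[tx, ty, tz], ...], "dr": [[ax, ay, az], ...], "jaw": [jaw, ...]}. A call has 1 to 20 rows; each row shifts and turns the commanded pose from where the row before left it; what a row does not reach is not made up. A row lasts 1/12 s, in which the tool goes at most 41.7 mm and 7.16 degrees, less where a joint would pass 70% of its speed; a pose out of reach is approached as far as the arm can. A call is refused whole if a number of a shift passes 0.0417 or a number of a turn 7.16, either way. A call with a gripper value outside its range is refused whole. The fingers move at their own pace and stop on an object; "grip_force" is the grip in N (left out, the last holds). Time passes only in rows, so rows that do not move let the fingers close. It gives the time, the measured TCP pose, the force and the opening at its end, in the units of the state.
- arm.read_state(): the state, without advancing time (a new reading comes with each control period).
- arm.camera(name): name is "scene" or "top"; returns a dict with "image" (480x640x3 uint8, red, green, blue), "fovy" (degrees; the focal length in pixels is half the picture's height over the tangent of half this angle, whatever the lens; pixels are square), "cx", "cy" (the principal point, pixels), "dist" ([k1, k2, p1, p2, k3] as OpenCV has them; the pictures are not rectified), "T" (4x4, takes a point from camera to world coordinates). Camera axes: x right, y down, z forward; pixel columns grow to the right and rows downward; lengths in m; the calibration is good to about 2 mm. A picture is of the moment at which its call begins. There is no depth.
- arm.job_done(): hands the job in, once; it reports no verdict.
The state is a dict: "time": time; "qpos": joint angles; "qd": joint speeds; "tau": joint torques, N m; "tool_pos": TCP position; "ee_rot": TCP orientation; "ft_force": force on the tool from outside, world axes, zero at the start; "moment": the same for the moment, N m; "width": finger opening in m.
Only numpy, scipy, OpenCV 4.12 (cv2) and the standard library are available. Lean on these libraries where they do the work, as an engineer would, in place of code of your own. Each camera call takes 0.05 s, during which the arm holds its last target.

TASK

Lift the turret's sprung plunger by its knob, swing the head round until the plunger stands over the middle of the three index holes, and let the plunger drop fully home there. Then pick up the cast lever by its balance point and hold it level with its eye centred above the turret's stud, a few centimetres clear of the stud's top. Finish while still holding it there, touching nothing but the gripper, and leave the brush, the jar and the maul where they are.

Things in the scene. Friction and masses are not known exactly. Their poses are not given: they have to be found in the camera images.
- turret: fixed round grey base, 184 mm across and 26 mm high, bolted to the bench; origin on the head's axis at bench height. x axis points from the axis to the middle index hole, z up. Three black index holes 11 mm wide lie in its upper face, 78 mm from the axis, at -50, 0 and +50 degrees from its x axis (anticlockwise seen from above).
- turret_head (a joint): turn of the steel head (disc 116 mm across, top 46 mm above the bench) about the upright axis, rad; grows anticlockwise seen from above. About 0: plunger in its starting hole (the -50 degree one); 0.873: in the middle hole; 1.745: in the last hole; stops just beyond. It turns stiffly enough (0.08 N m) to stay where it is left, but is locked (about 1 mm play at the plunger) while the plunger is in a hole.
- plunger (a joint): lift of the sprung plunger, m: 0 fully home in a hole, 0.018 at its upper stop. Its 8 mm round-ended pin reaches 12 mm into a hole, so it must be up more than 12 mm for the head to turn; between holes the pin rests on the base at 0.012. The spring pushes it down with 5 N (home) to 9 N (fully up).
- knob (a point): centre of the plunger's black round knob (26 mm diameter, 28 mm tall, upright), 82 mm above the bench when home; it moves up with the plunger and round with the head, 78 mm from the head's axis. Below the knob is a steel barrel 18 mm in diameter; the head's lug under that tops out at 46 mm.
- hole_middle (a point): mouth of the middle index hole, on the upper face of the base (26 mm above the bench): the target for the plunger.
- axis (a point): point on the head's upright turning axis, 46 mm above the bench.
- stud_top (a point): centre of the top of the steel stud (14 mm diameter, pointed at the top, 40 mm tall) that stands on the head on the side opposite to the plunger, 36 mm from the axis; top 86 mm above the bench. It turns with the head; its x axis points from the stud to the axis and the plunger.
- lever: loose dark cast lever of about 0.5 kg lying on the bench. Origin: centre of the underside of its eye boss (48 mm diameter, 36 mm tall, upright 20 mm hole). x axis from the eye along the bar, z up. The bar is 14 mm wide and 18 mm tall, its underside 16 mm and its top 34 mm above the lever's underside; it runs straight at y = +10.5 mm from the boss to x = 110 mm, then cranks to y = +30 mm at x = 150 mm and goes on to a round foot (26 mm diameter, 36 mm tall) at x = 205 mm.
- balance (a point): balance point of the lever (its centre of mass seen from above), on the straight bar's centre line: 64 mm along x and 10.5 mm along y from the eye, 25 mm above the lever's underside. Axes as the lever's.
- eye (a point): centre of the eye at the lever's underside. Axes as the lever's.
- brush: bystander: loose brush, wooden back and black bristles, 55 x 150 x 47 mm; origin under its centre.
- jar: bystander: loose amber jar with black cap, 60 mm diameter, 70 mm tall; origin under its centre.
- maul: bystander: loose wooden maul standing on its head, 64 mm diameter, 165 mm tall; origin under its centre.
There are look-alikes about, which are no part of the job. Of the things shaped like the lever, the dark steel one is meant.

How it is judged:
By the outcome, as a careful person would: the job done as asked, in the order asked, and still so for the second after the job is handed in, while the arm keeps its last pose, push and grip.
It also fails if it takes over 61 s, if anything falls off the work surface, if the arm or the gripper's body presses on something with over 40 N, if the wrist force passes 120 N, or if a joint passes its speed limit or range.

## Working session

There is one attempt and no reset: what is moved stays moved. The work goes in short steps, Python scripts to look and compute and a tool call to move; the robot and the scene stay as the last step left them, time stands still between calls to the robot, and variables do not carry over. Pictures are saved under pics/ and viewed, and the job is handed in when it is done.

Besides the shell and the picture viewer there is one more tool, called after "Request:" as a command line: name --argument value ..., lists and objects as JSON in quotes. move_arm: Moves the arm, as the interface text tells. Its arguments: {"type":"object","properties":{"linear":{"type":"array"},"dr":{"type":"array"},"jaw":{"type":"array"},"grip_force":{"type":"number"}},"required":["linear","dr","jaw"]}

```bash
ls; mkdir -p pics; cat > h.py <<'E'
import numpy as np, cv2, pickle
def snap(arm,name,tag):
    c=arm.camera(name); cv2.imwrite(f'pics/{tag}.png',cv2.cvtColor(c['image'],cv2.COLOR_RGB2BGR)); pickle.dump(c,open(f'{tag}.pkl','wb')); return c
def K(c):
    f=240/np.tan(np.radians(c['fovy'])/2); return np.array([[f,0,c['cx']],[0,f,c['cy']],[0,0,1.]])
def ray(c,uv):
    p=cv2.undistortPoints(np.array([[uv]],float),K(c),np.array(c['dist'],float))[0,0]
    T=np.array(c['T']); return T[:3,3],T[:3,:3]@np.array([p[0],p[1],1])
def atz(c,uv,z):
    o,d=ray(c,uv); return o+d*(z-o[2])/d[2]
def proj(c,P):
    T=np.linalg.inv(np.array(c['T'])); r,_=cv2.Rodrigues(T[:3,:3])
    return cv2.projectPoints(np.array(P,float).reshape(-1,3),r,T[:3,3],K(c),np.array(c['dist'],float))[0][:,0]
E
python3 - <<'E'
from rig import arm
from h import *
for n in('scene','top'):
    c=snap(arm,n,n+'0'); print(n,c['fovy'],c['cx'],c['cy'],c['dist'],np.round(c['T'],3).tolist())
print(arm.read_state())
E
```

```text
pics
scene 57.04448600816367 319.6031257230832 236.46553146124273 [-0.06384566  0.          0.          0.          0.        ] [[-0.449, 0.544, -0.708, 1.349], [0.893, 0.285, -0.348, 0.41], [0.012, -0.789, -0.614, 0.791], [0.0, 0.0, 0.0, 1.0]]
top 49.4849755353671 323.6957537691389 236.57577986900955 [-0.07770337  0.          0.          0.          0.        ] [[0.015, -0.987, 0.159, 0.253], [-1.0, -0.016, -0.004, -0.007], [0.007, -0.159, -0.987, 1.518], [0.0, 0.0, 0.0, 1.0]]
{'time': 0.1, 'qpos': array([-1.18721927,  0.53710789, -0.00443751,  1.53877877,  0.002615  ,
        1.06729948, -0.07117972]), 'qd': array([-6.32358604e-05, -2.99364094e-03, -1.33133917e-03, -4.84322795e-03,
       -9.18325691e-04,  4.22901871e-05,  1.56632444e-03]), 'tau': array([ 2.58079737e-03, -5.84567750e+01,  1.05192594e+00, -2.59778792e+01,
        1.26292938e-02,  4.62554410e-03,  1.66460416e-05]), 'tool_pos': array([0.28236968, 0.58483988, 0.23848764]), 'ee_rot': array([ 4.76081814e-04,  8.46957891e-01,  5.31659383e-01, -6.35333576e-04]), 'ft_force': array([-0.44620849, -0.87736443, -0.43648821]), 'moment': array([-0.02036339, -0.02462149, -0.03314263]), 'width': 0.08549803789006924}
```

View pics/scene0.png

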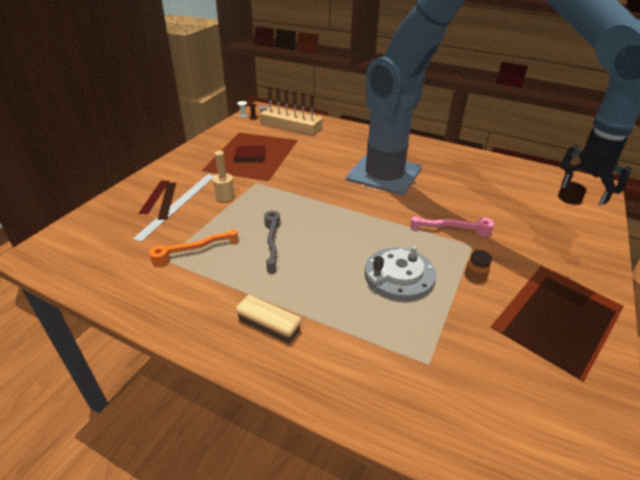

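View pics/top0.png

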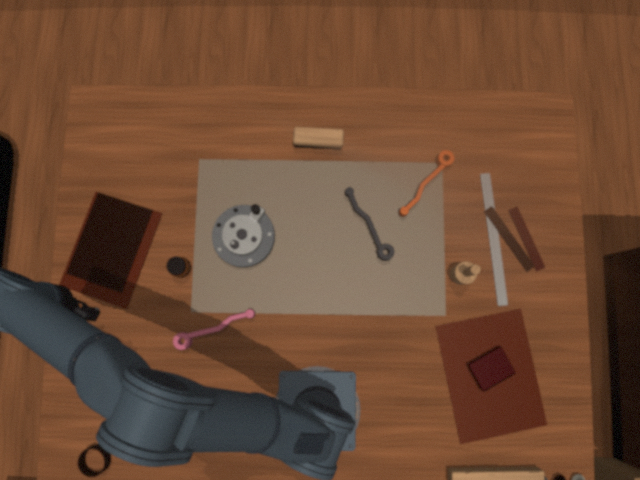

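The lever could be any of three things in the top view: the dark one (eye at 385,253), the orange one (446,158) or the pink one (181,341). I choose the dark one. For the turret's upright parts, the black knob is near (256,209) and the stud near (234,244). I'll check both in close crops.

```bash
python3 - <<'E'
import cv2,numpy as np
t=cv2.imread('pics/top0.png'); s=cv2.imread('pics/scene0.png')
r=lambda im,x,y,w,h,k:cv2.resize(im[y:y+h,x:x+w],(w*k,h*k),interpolation=cv2.INTER_CUBIC)
a=np.hstack([r(t,203,196,80,80,5),r(t,335,180,80,80,5)])
cv2.imwrite('pics/c1.png',a)
b=np.hstack([r(s,355,235,90,75,4),r(s,230,205,90,75,4)])
cv2.imwrite('pics/c2.png',b)
E
```

```text
(no output)
```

View pics/c1.png

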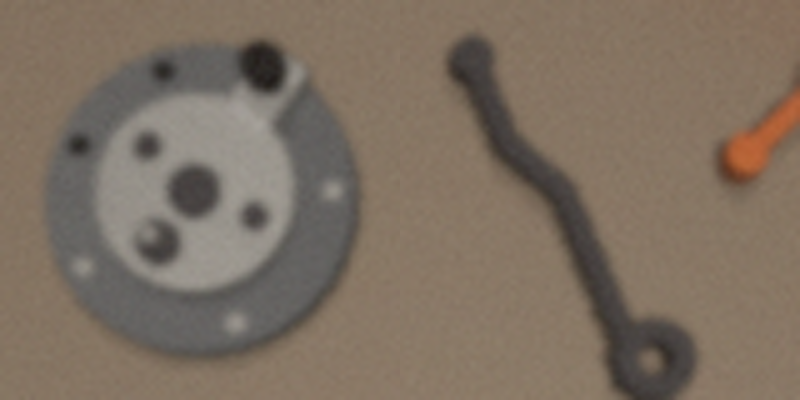

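View pics/c2.png

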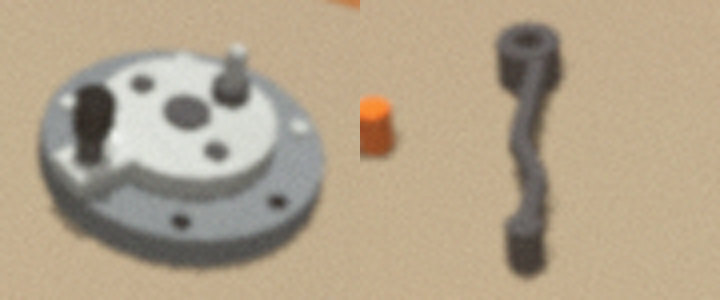

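```bash
cat > fit.py <<'E'
from h import *
from scipy.optimize import least_squares
ct=pickle.load(open('top0.pkl','rb')); cs=pickle.load(open('scene0.pkl','rb'))
A=lambda x,y:(203+(x+.5)/5-.5,196+(y+.5)/5-.5); B=lambda x,y:(335+(x-400+.5)/5-.5,180+(y+.5)/5-.5)
C=lambda x,y:(355+(x+.5)/4-.5,235+(y+.5)/4-.5); D=lambda x,y:(230+(x-360+.5)/4-.5,205+(y+.5)/4-.5)
pol=lambda r,a,z:(r*np.cos(np.radians(a)),r*np.sin(np.radians(a)),z)
tur=[('bore t',ct,A(193,190),(0,0,.046)),('h0 t',ct,A(163,71),pol(.078,0,.026)),('h50 t',ct,A(79,145),pol(.078,50,.026)),('knob t',ct,A(263,64),pol(.078,-50,.096)),
('bore s',cs,C(187,112),(0,0,.046)),('h0 s',cs,C(181,221),pol(.078,0,.026)),('h50 s',cs,C(278,202),pol(.078,50,.026)),('stud s',cs,C(238,45),pol(.036,130,.086)),('knob s',cs,C(95,108),pol(.078,-50,.083))]
lev=[('eye t',ct,B(653,357),(0,0,.036)),('foot t',ct,B(471,58),(.205,.030,.036)),('eye s',cs,D(527,42),(0,0,.036)),('foot s',cs,D(525,227),(.205,.030,.036))]
def fit(F,x0):
    def m(x,p): c,s=np.cos(x[2]),np.sin(x[2]); return np.array([x[0]+c*p[0]-s*p[1],x[1]+s*p[0]+c*p[1],p[2]])
    def r(x): return np.concatenate([proj(c,m(x,p))[0]-uv for _,c,uv,p in F])
    s=least_squares(r,x0,loss='soft_l1'); print(np.round(s.x[:2],4),np.degrees(s.x[2]))
    for n,c,uv,p in F: print(n,np.round(atz(c,uv,p[2])-m(s.x,p),4)[:2])
    return s.x
if __name__=='__main__':
    o=atz(ct,A(193,190),.046);h=atz(ct,A(163,71),.026)-o
    t=fit(tur,[o[0],o[1],np.arctan2(h[1],h[0])])
    o=atz(ct,B(654,357),.036);h=atz(ct,B(471,60),.036)-o
    fit(lev,[o[0],o[1],np.arctan2(h[1],h[0])-.145])
    for n,c,uv,z in [('brush',ct,(318,138),.047),('jar',ct,(177,267),.07),('maul',ct,(472,269),.165),('pink',ct,(250,314),.03),('pinkeye',ct,(181,341),.03),('orange',ct,(404,212),.03)]: print(n,np.round(atz(c,uv,z),3))
E
python3 fit.py
```

```text
[0.4923 0.2229] 17.27064385526504
bore t [0.0021 0.0005]
h0 t [0.0013 0.001 ]
h50 t [ 0.0008 -0.0005]
knob t [ 0.0002 -0.0014]
bore s [-0.002  -0.0004]
h0 s [-0.0006  0.0006]
h50 s [-0.      0.0006]
stud s [-0.0028 -0.0014]
knob s [-0.0025 -0.0003]
[ 0.4518 -0.1914] 22.872647704249673
eye t [0.0002 0.0006]
foot t [-0.0022 -0.0007]
eye s [0.0008 0.    ]
foot s [0.0019 0.001 ]
brush [0.785 0.008 0.047]
jar [0.393 0.397 0.07 ]
maul [ 0.39  -0.404  0.165]
pink [0.267 0.192 0.03 ]
pinkeye [0.187 0.385 0.03 ]
orange [ 0.569 -0.247  0.03 ]
```

The crops confirm it. The plunger knob is at the -50° hole, with the other two holes free at top (235,210) and (218,225). The dark lever's eye is at (385,251). Both fits agree to about 2 mm:
- **Turret:** (0.492, 0.223), yaw 17.3°.
- **Lever:** (0.452, -0.191), yaw 22.9°.
- **Knob:** about (0.558, 0.181).

Next I move above the knob.

Request:
move_arm --linear '[[0.0184,-0.0269,0],[0.0184,-0.0269,0],[0.0184,-0.0269,0],[0.0184,-0.0269,0],[0.0184,-0.0269,0],[0.0184,-0.0269,0],[0.0184,-0.0269,0],[0.0184,-0.0269,0],[0.0184,-0.0269,0],[0.0184,-0.0269,0],[0.0184,-0.0269,0],[0.0184,-0.0269,0],[0.0184,-0.0269,0],[0.0184,-0.0269,0],[0.0184,-0.0269,0],[0,0,-0.03],[0,0,-0.03],[0,0,-0.03],[0,0,0],[0,0,0]]' --dr '[[0,0,-1],[0,0,-1],[0,0,-1],[0,0,-1],[0,0,-1],[0,0,-1],[0,0,-1],[0,0,0],[0,0,0],[0,0,0],[0,0,0],[0,0,0],[0,0,0],[0,0,0],[0,0,0],[0,0,0],[0,0,0],[0,0,0],[0,0,0],[0,0,0]]' --jaw '[1,1,1,1,1,1,1,1,1,1,1,1,1,1,1,1,1,1,1,1]' --grip_force 50

```text
time: 1.77
tool_pos: [0.5574, 0.1814, 0.1482]
ee_rot: [-0.0, 0.878, 0.479, -0.002]
ft_force: [0.1, 0.6, 1.1]
width: 0.0856
```

```bash
python3 - <<'E'
from rig import arm
from h import *
c=snap(arm,'scene','s1')
t=snap(arm,'top','t1')
im=cv2.imread('pics/s1.png'); cv2.imwrite('pics/s1c.png',cv2.resize(im[150:320,320:490],(680,600)))
s=arm.read_state(); print(s['time'],s['tool_pos'],s['ee_rot'],s['qpos'])
E
```

```text
1.8667 [0.55964987 0.18224827 0.15092852] [1.91376493e-04 8.77828140e-01 4.78974424e-01 1.10525651e-03] [-0.49020578  0.54093983  0.13304024  1.78526221 -0.09347889  0.81923752
  0.6867621 ]
```

View pics/s1c.png

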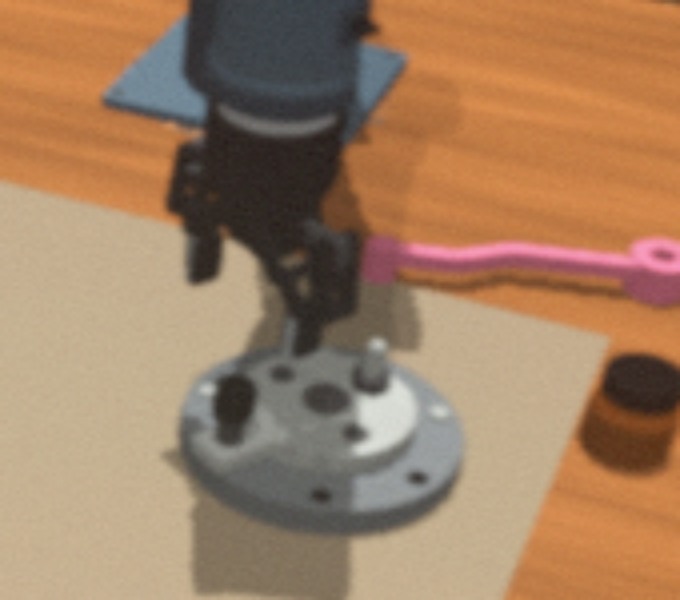

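```bash
python3 - <<'E'
from h import *
c=pickle.load(open('s1.pkl','rb')); print(proj(c,[[.5584,.1813,.1535],[.558,.181,.082]]))
E
```

```text
[[381.11709319 239.74783259]
 [378.18477089 262.62138063]]
```

Request:
move_arm --linear '[[0,0,-0.02],[0,0,-0.02],[0,0,-0.02],[0,0,-0.018],[0,0,0],[0,0,0],[0,0,0]]' --dr '[[0,0,0],[0,0,0],[0,0,0],[0,0,0],[0,0,0],[0,0,0],[0,0,0]]' --jaw '[1,1,1,1,1,1,1]'

```text
time: 2.45
tool_pos: [0.5601, 0.1824, 0.0734]
ee_rot: [0.0, 0.878, 0.479, 0.002]
ft_force: [-0.1, -1.0, 0.7]
width: 0.0855
```

```bash
python3 - <<'E'
from rig import arm
from h import *
c=snap(arm,'scene','s2')
im=cv2.imread('pics/s2.png'); cv2.imwrite('pics/s2c.png',cv2.resize(im[190:310,340:460],(720,600)))
E
```

```text
(no output)
```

View pics/s2c.png

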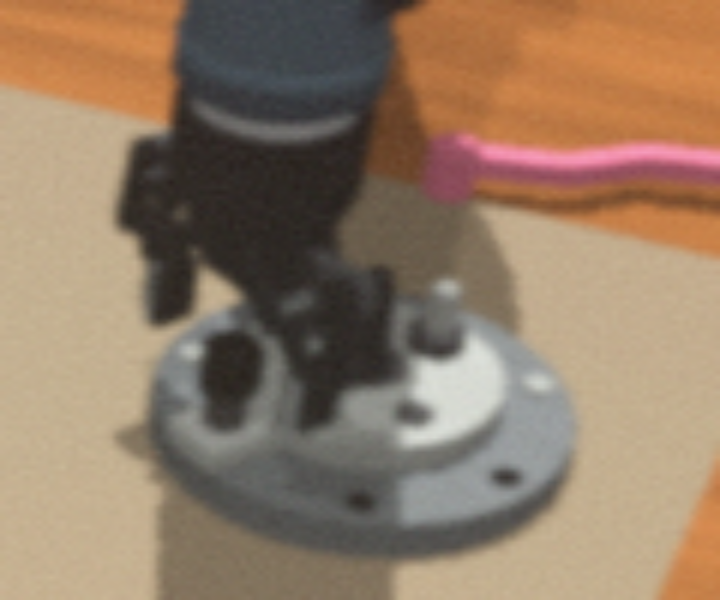

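The fingers straddle the knob: the tips' midpoint is about (380,264) and the knob is at (379,265). I'll close.

Request:
move_arm --linear '[[0,0,0],[0,0,0],[0,0,0],[0,0,0],[0,0,0],[0,0,0],[0,0,0],[0,0,0],[0,0,0],[0,0,0]]' --dr '[[0,0,0],[0,0,0],[0,0,0],[0,0,0],[0,0,0],[0,0,0],[0,0,0],[0,0,0],[0,0,0],[0,0,0]]' --jaw '[0.6,0.5,0.4,0.3,0.2,0.1,0,0,0,0]' --grip_force 50

```text
time: 3.33
tool_pos: [0.5588, 0.182, 0.0716]
ee_rot: [-0.0, 0.878, 0.479, 0.0]
ft_force: [-2.1, -0.2, 5.6]
width: 0.0245
```

```bash
python3 - <<'E'
from rig import arm
s=arm.read_state(); print(s)
E
```

```text
{'time': 3.3333, 'qpos': array([-0.47492771,  0.65933995,  0.11325898,  1.81778049, -0.11175878,
        0.67025943,  0.70138471]), 'qd': array([ 0.00139298,  0.00020452, -0.00014869, -0.00043596, -0.00029775,
        0.00067305, -0.00046113]), 'tau': array([ 1.61959142e-01, -5.39070153e+01,  3.30720238e+00, -1.76186281e+01,
        2.57278694e-02, -4.04184647e-01, -2.76608847e-02]), 'tool_pos': array([0.55877091, 0.1819526 , 0.07160443]), 'ee_rot': array([-1.69109225e-06,  8.77833432e-01,  4.78966003e-01,  1.84295805e-04]), 'ft_force': array([-2.05023585, -0.16583362,  5.60375159]), 'moment': array([-0.07939934,  0.30138766, -0.00420375]), 'width': 0.024492424294433438}
```

Request:
move_arm --linear '[[0,0,0.004],[0,0,0.004],[0,0,0.004],[0,0,0.0035],[0,0,0],[0,0,0]]' --dr '[[0,0,0],[0,0,0],[0,0,0],[0,0,0],[0,0,0],[0,0,0]]' --jaw '[0,0,0,0,0,0]'

```text
time: 3.83
tool_pos: [0.5585, 0.1817, 0.0867]
ee_rot: [0.0, 0.878, 0.479, -0.0]
ft_force: [3.2, 0.6, -8.7]
width: 0.0244
```

```bash
python3 - <<'E'
from rig import arm
from h import *
c=snap(arm,'scene','s3')
im=cv2.imread('pics/s3.png'); cv2.imwrite('pics/s3c.png',cv2.resize(im[190:310,340:460],(720,600)))
print(arm.read_state())
import numpy as np
# swing increments 10 x 5deg
t=np.array([.4923,.2229]); a=np.radians(-32.73+np.arange(11)*5); p=t+.078*np.c_[np.cos(a),np.sin(a)]
print(np.round(np.diff(p,axis=0),4).tolist())
E
```

```text
{'time': 3.8833, 'qpos': array([-0.47812986,  0.63544251,  0.11753152,  1.81445873, -0.10832902,
        0.6980306 ,  0.69860553]), 'qd': array([ 0.00034162,  0.00238898, -0.00272875, -0.00172877,  0.000385  ,
       -0.00122088, -0.0020775 ]), 'tau': array([ -0.21482188, -60.53727865,   3.35699089, -19.45489168,
         0.06943478,   1.00291181,   0.08072598]), 'tool_pos': array([0.55848902, 0.18175407, 0.08657287]), 'ee_rot': array([ 4.67143692e-05,  8.77856761e-01,  4.78923271e-01, -7.69594923e-05]), 'ft_force': array([ 2.26700436,  1.10394202, -9.54408695]), 'moment': array([ 0.18973386, -0.61035538, -0.07371445]), 'width': 0.024806323332386887}
[[0.0034, 0.0059], [0.0029, 0.0062], [0.0024, 0.0064], [0.0018, 0.0066], [0.0012, 0.0067], [0.0006, 0.0068], [0.0, 0.0068], [-0.0006, 0.0068], [-0.0012, 0.0067], [-0.0017, 0.0066]]
```

View pics/s3c.png

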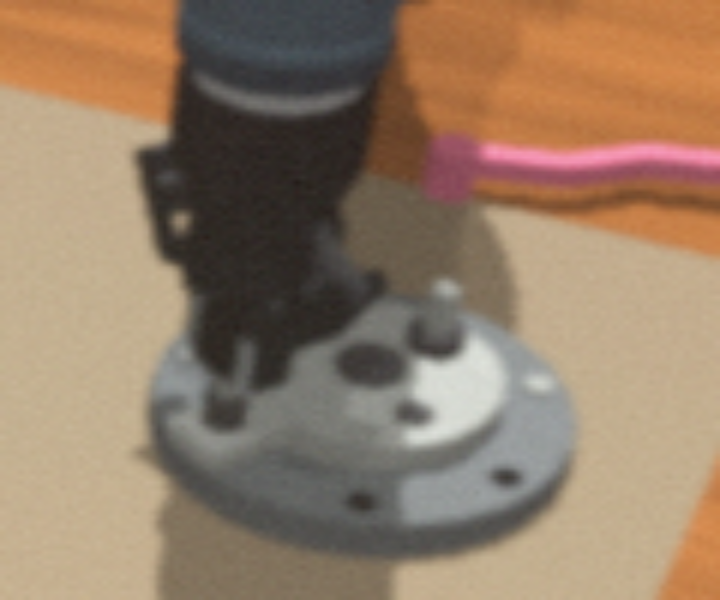

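The knob is up: the thin shaft shows under it at crop (240,365), and the force is about 9 N, as the spring should give. Now the 50° swing along the arc.

Request:
move_arm --linear '[[0.0034,0.0059,0],[0.0029,0.0062,0],[0.0024,0.0064,0],[0.0018,0.0066,0],[0.0012,0.0067,0],[0.0006,0.0068,0],[0,0.0068,0],[-0.0006,0.0068,0],[-0.0012,0.0067,0],[-0.0017,0.0066,0],[0,0,0],[0,0,0],[0,0,0]]' --dr '[[0,0,5],[0,0,5],[0,0,5],[0,0,5],[0,0,5],[0,0,5],[0,0,5],[0,0,5],[0,0,5],[0,0,5],[0,0,0],[0,0,0],[0,0,0]]' --jaw '[0,0,0,0,0,0,0,0,0,0,0,0,0]'

```text
time: 4.97
tool_pos: [0.5668, 0.2463, 0.0863]
ee_rot: [-0.0, 0.594, 0.804, -0.001]
ft_force: [0.4, -0.3, -8.3]
width: 0.025
```

```bash
python3 - <<'E'
from rig import arm
from h import *
c=snap(arm,'scene','s4'); snap(arm,'top','t4')
im=cv2.imread('pics/s4.png'); cv2.imwrite('pics/s4c.png',cv2.resize(im[190:310,340:460],(720,600)))
s=arm.read_state();print(s['tool_pos'],s['ft_force'],s['moment'],s['width'])
E
```

```text
[0.56685001 0.24635888 0.08637617] [-0.36924157 -1.29682527 -8.74630689] [-0.2736638  -0.02341305  0.10321688] 0.024841285767527213
```

View pics/s4c.png

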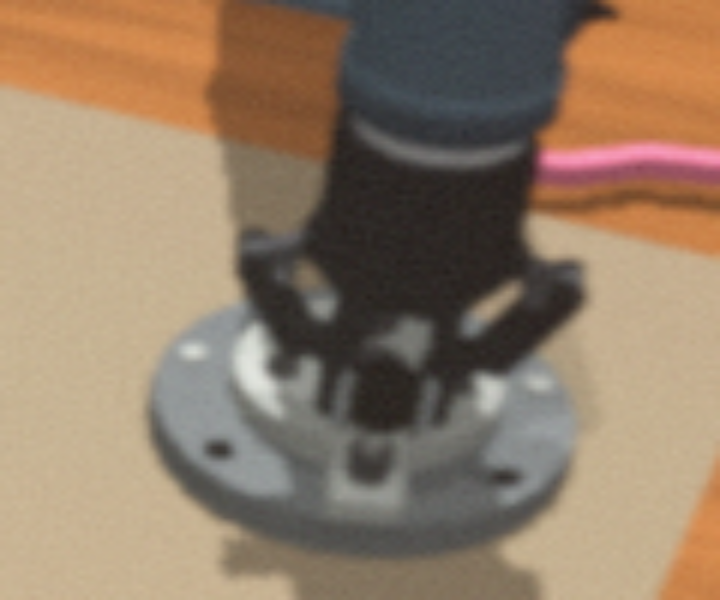

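The plunger now stands over the middle hole, with the other two holes visible on either side at crop (218,448) and (507,475). I'll lower it while watching the force.

Request:
move_arm --linear '[[0,0,-0.003],[0,0,-0.003],[0,0,-0.002],[0,0,0],[0,0,0]]' --dr '[[0,0,0],[0,0,0],[0,0,0],[0,0,0],[0,0,0]]' --jaw '[0,0,0,0,0]'

```text
time: 5.48
tool_pos: [0.5668, 0.2466, 0.0784]
ee_rot: [-0.0, 0.593, 0.805, -0.001]
ft_force: [-2.5, -4.3, -6.5]
width: 0.0245
```

```bash
python3 - <<'E'
from rig import arm
s=arm.read_state();print(s['tool_pos'],s['ft_force'],s['moment'],s['width'])
E
```

```text
[0.56684747 0.24660873 0.07837219] [-2.50767454 -4.30129166 -6.54234387] [-0.81211971  0.38387129  0.13754106] 0.024497473284319803
```

Force is still 6.5 N downward at about 7.5 mm of lift, so the pin is inside the hole. I'll continue down.

Request:
move_arm --linear '[[0,0,-0.003],[0,0,-0.003],[0,0,-0.002],[0,0,0],[0,0,0]]' --dr '[[0,0,0],[0,0,0],[0,0,0],[0,0,0],[0,0,0]]' --jaw '[0,0,0,0,0]'

```text
time: 5.9
tool_pos: [0.567, 0.2469, 0.0717]
ee_rot: [-0.0, 0.593, 0.805, -0.001]
ft_force: [-6.1, -5.9, 2.6]
width: 0.0248
```

```bash
python3 - <<'E'
from rig import arm
s=arm.read_state();print(s['tool_pos'],s['ft_force'],s['moment'],s['width'])
E
```

```text
[0.56697928 0.2468577  0.07168203] [-6.09523573 -5.86131635  2.58612081] [-1.17834705  1.21011024  0.17477133] 0.024821361245678793
```

Request:
move_arm --linear '[[0,0,0],[0,0,0],[0,0,0],[0,0,0],[0,0,0],[0,0,0],[0,0,0],[0,0,0],[0,0,0.02],[0,0,0.03],[0,0,0.035],[0,0,0.035],[0,0,0.035],[0,0,0],[0,0,0]]' --dr '[[0,0,0],[0,0,0],[0,0,0],[0,0,0],[0,0,0],[0,0,0],[0,0,0],[0,0,0],[0,0,0],[0,0,0],[0,0,0],[0,0,0],[0,0,0],[0,0,0],[0,0,0]]' --jaw '[0.3,0.4,0.5,0.6,0.7,0.8,0.8,0.8,0.8,0.8,0.8,0.8,0.8,0.8,0.8]'

```text
time: 7.15
tool_pos: [0.5688, 0.248, 0.2282]
ee_rot: [0.001, 0.593, 0.805, 0.002]
ft_force: [-0.6, -0.0, 0.3]
width: 0.0684
```

```bash
python3 - <<'E'
from rig import arm
from h import *
c=snap(arm,'scene','s5')
im=cv2.imread('pics/s5.png'); cv2.imwrite('pics/s5c.png',cv2.resize(im[190:310,340:460],(720,600)))
s=arm.read_state();print(s['tool_pos'],s['ft_force'],s['qpos'],s['width'])
# predicted: knob centre home/at 12mm, tip of stud in crop px
T=np.array([.4923,.2229]);a=np.radians(17.27)
P=[(*(T+.078*np.array([np.cos(a),np.sin(a)])),z) for z in(.096,.108,.082,.068)]+[(*(T-.036*np.array([np.cos(a),np.sin(a)])),.086)]
print((proj(c,P)-[340,190])*[6,5])
# grasp target on lever
e=np.array([.4518,-.1914]);b=np.radians(22.87);R=np.array([[np.cos(b),-np.sin(b)],[np.sin(b),np.cos(b)]])
print('balance',e+R@[.064,.0105])
E
```

```text
[0.56750636 0.24739918 0.22610082] [-0.23069843 -1.1191994  -0.87320837] [-0.39947724  0.50015395 -0.11706548  1.63302383  0.06624753  1.01128381
  1.33407615] 0.06805702718308018
[[379.63021052 393.64068827]
 [383.61371424 374.56910249]
 [375.04800158 415.54731984]
 [370.53469318 437.0918903 ]
 [381.01142879 261.56757084]]
balance [ 0.50668816 -0.15685236]
```

View pics/s5c.png

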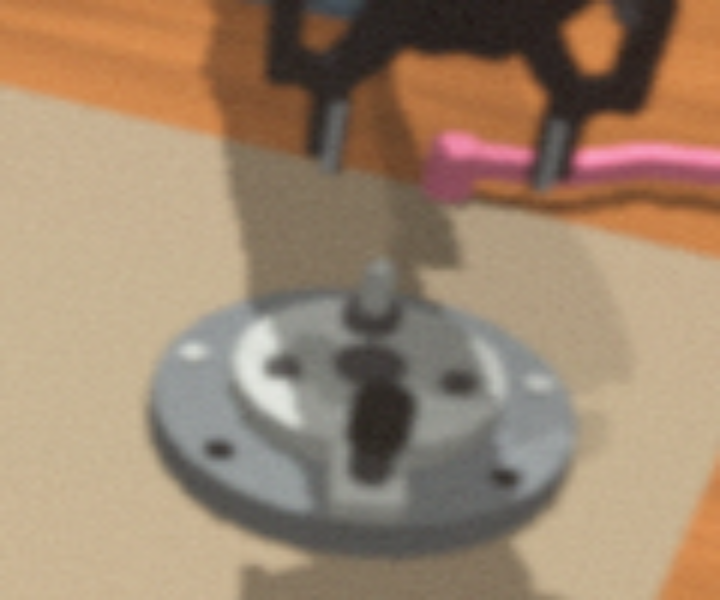

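The plunger is home: the knob's centre is at crop (382,413) against 415 predicted for home and 395 for resting on the base, and no shaft shows. Next I go to the lever's balance point at (0.507, -0.157), turning 6°.

Request:
move_arm --linear '[[-0.004,-0.0269,0],[-0.004,-0.0269,0],[-0.004,-0.0269,0],[-0.004,-0.0269,0],[-0.004,-0.0269,0],[-0.004,-0.0269,0],[-0.004,-0.0269,0],[-0.004,-0.0269,0],[-0.004,-0.0269,0],[-0.004,-0.0269,0],[-0.004,-0.0269,0],[-0.004,-0.0269,0],[-0.004,-0.0269,0],[-0.004,-0.0269,0],[-0.004,-0.0269,0],[0,0,-0.035],[0,0,-0.035],[0,0,-0.035],[0,0,0],[0,0,0]]' --dr '[[0,0,1],[0,0,1],[0,0,1],[0,0,1],[0,0,1],[0,0,0.9],[0,0,0],[0,0,0],[0,0,0],[0,0,0],[0,0,0],[0,0,0],[0,0,0],[0,0,0],[0,0,0],[0,0,0],[0,0,0],[0,0,0],[0,0,0],[0,0,0]]' --jaw '[0.8,0.8,0.8,0.8,0.8,0.8,0.8,0.8,0.8,0.8,0.8,0.8,0.8,0.8,0.8,0.8,0.8,0.8,0.8,0.8]'

```text
time: 8.87
tool_pos: [0.5051, -0.1555, 0.1187]
ee_rot: [-0.003, 0.551, 0.835, -0.001]
ft_force: [0.5, 0.3, -0.3]
width: 0.0684
```

```bash
python3 - <<'E'
from rig import arm
from h import *
c=snap(arm,'scene','s6')
im=cv2.imread('pics/s6.png'); cv2.imwrite('pics/s6c.png',cv2.resize(im[150:290,200:340],(700,600)))
for i in range(1):
    s=arm.read_state();print(s['tool_pos'],s['ee_rot'],s['ft_force'],s['qpos'])
q=s['ee_rot'];print(np.degrees(2*np.arctan2(q[2],q[1])))
print((proj(c,[[.5067,-.1569,.034],[.5067,-.1569,.11]])-[200,150])*[5,600/140])
E
```

```text
[ 0.50693927 -0.1559925   0.12065402] [-9.02171288e-04  5.50951144e-01  8.34536943e-01 -3.36817322e-04] [-0.36127264 -0.20515101  1.2190398 ] [ 0.23116864  0.50312687 -0.02225604  1.94159704  0.01663398  0.6989674
  2.17350025]
113.13538507625773
[[358.84356471 336.86089393]
 [351.39576681 242.05354216]]
```

View pics/s6c.png

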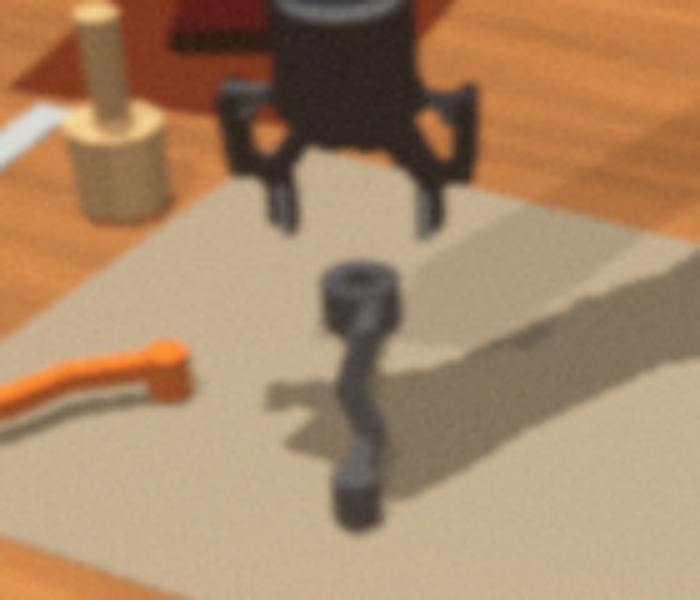

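The fingers (crop tips at 290,235 and 430,235) line up either side of the bar. Descending.

Request:
move_arm --linear '[[0,0,-0.025],[0,0,-0.025],[0,0,-0.025],[0,0,-0.015],[0,0,-0.01],[0,0,-0.006],[0,0,0],[0,0,0]]' --dr '[[0,0,0],[0,0,0],[0,0,0],[0,0,0],[0,0,0],[0,0,0],[0,0,0],[0,0,0]]' --jaw '[0.8,0.8,0.8,0.8,0.8,0.8,0.8,0.8]'

```text
time: 9.58
tool_pos: [0.5084, -0.1564, 0.016]
ee_rot: [0.001, 0.551, 0.835, 0.0]
ft_force: [0.8, -0.1, 0.3]
width: 0.0683
```

```bash
python3 - <<'E'
from rig import arm
from h import *
c=snap(arm,'scene','s7')
im=cv2.imread('pics/s7.png'); cv2.imwrite('pics/s7c.png',cv2.resize(im[190:290,220:320],(600,600)))
s=arm.read_state();print(s['tool_pos'],s['ft_force'])
E
```

```text
[ 0.50851441 -0.15643831  0.01607535] [-0.42671078 -0.94677329  0.25986351]
```

View pics/s7c.png

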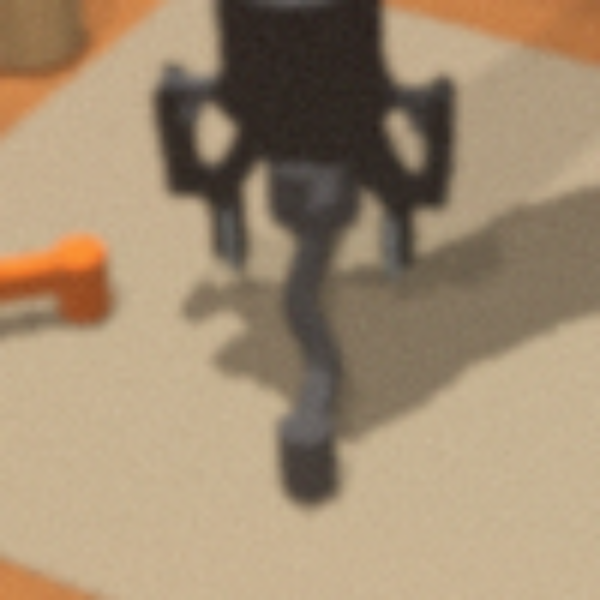

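Bar centred between the fingers (crop x≈315 between tips 232 and 397). I'll close firmly.

Request:
move_arm --linear '[[0,0,0],[0,0,0],[0,0,0],[0,0,0],[0,0,0],[0,0,0],[0,0,0],[0,0,0],[0,0,0],[0,0,0],[0,0,0],[0,0,0]]' --dr '[[0,0,0],[0,0,0],[0,0,0],[0,0,0],[0,0,0],[0,0,0],[0,0,0],[0,0,0],[0,0,0],[0,0,0],[0,0,0],[0,0,0]]' --jaw '[0.6,0.5,0.4,0.3,0.2,0.1,0,0,0,0,0,0]' --grip_force 70

```text
time: 10.63
tool_pos: [0.5079, -0.1569, 0.0152]
ee_rot: [0.001, 0.551, 0.834, -0.0]
ft_force: [0.6, -1.7, 5.9]
width: 0.0129
```

```bash
python3 - <<'E'
from rig import arm
s=arm.read_state();print(s['tool_pos'],s['ft_force'],s['moment'],s['width'])
E
```

```text
[ 0.50789549 -0.15687351  0.01524158] [ 0.60024586 -1.68633747  5.88431636] [-0.38572643  0.06055592 -0.23809   ] 0.012857809238113334
```

Request:
move_arm --linear '[[0,0,0.005],[0,0,0.01],[0,0,0.015],[0,0,0.02],[0,0,0.025],[0,0,0.025],[0,0,0.025],[0,0,0.015],[0,0,0.01],[0,0,0],[0,0,0],[0,0,0]]' --dr '[[0,0,0],[0,0,0],[0,0,0],[0,0,0],[0,0,0],[0,0,0],[0,0,0],[0,0,0],[0,0,0],[0,0,0],[0,0,0],[0,0,0]]' --jaw '[0,0,0,0,0,0,0,0,0,0,0,0]'

```text
time: 11.63
tool_pos: [0.5062, -0.1557, 0.1635]
ee_rot: [-0.001, 0.551, 0.835, -0.0]
ft_force: [-0.3, -0.2, -7.5]
width: 0.0127
```

```bash
python3 - <<'E'
from rig import arm
from h import *
c=snap(arm,'scene','s8')
im=cv2.imread('pics/s8.png'); cv2.imwrite('pics/s8c.png',cv2.resize(im[110:270,200:360],(600,600)))
s=arm.read_state();print(s['tool_pos'],s['ft_force'],s['moment'],s['width'])
e=np.array([.4518,-.1914]);b=np.radians(22.87);R=np.array([[np.cos(b),-np.sin(b)],[np.sin(b),np.cos(b)]])
dz=s['tool_pos'][2]-.0152
P=[(*(e+R@p),z+dz) for p,z in [((0,0),.036),((.205,.03),.036),((.205,.03),0)]]
print((proj(c,P)-[200,110])*3.75)
E
```

```text
[ 0.50614392 -0.1557754   0.16330692] [ 0.02538415 -0.76864919 -7.48833918] [-0.02218971  0.03557167 -0.01142502] 0.012390084375042479
[[257.46597911 229.19939413]
 [253.1134228  390.23039689]
 [256.42215759 435.58563461]]
```

View pics/s8c.png

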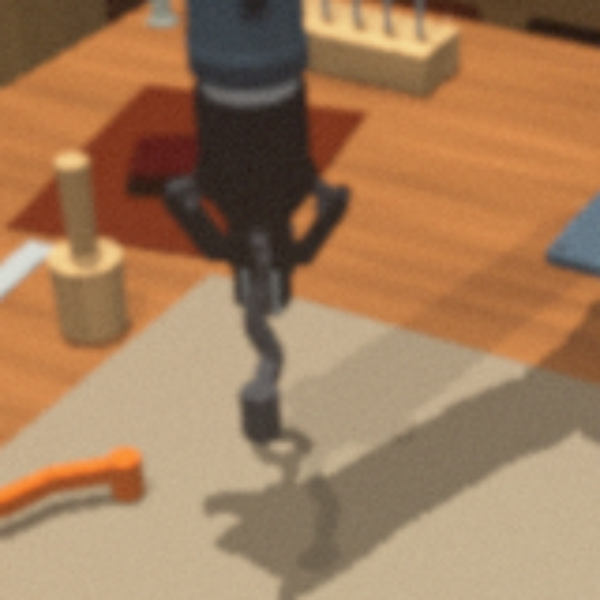

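The lever is lifted and level: the foot top is at crop (261,390) against a prediction of (253,390), and the wrist moment is about 0. Now I carry it to the stud with a shift of (+0.006, +0.404), staying high first.

Request:
move_arm --linear '[[0.0003,0.01,0],[0.0003,0.02,0],[0.0003,0.025,0],[0.0003,0.025,0],[0.0003,0.025,0],[0.0004,0.025,0],[0.0004,0.025,0],[0.0004,0.025,0],[0.0004,0.025,0],[0.0004,0.025,0],[0.0004,0.025,0],[0.0004,0.025,0],[0.0004,0.025,0],[0.0003,0.025,0],[0.0003,0.025,0],[0.0003,0.025,0],[0.0003,0.0136,0],[0.0003,0.01,0],[0,0,0],[0,0,0]]' --dr '[[0,0,0],[0,0,0],[0,0,0],[0,0,0],[0,0,0],[0,0,0],[0,0,0],[0,0,0],[0,0,0],[0,0,0],[0,0,0],[0,0,0],[0,0,0],[0,0,0],[0,0,0],[0,0,0],[0,0,0],[0,0,0],[0,0,0],[0,0,0]]' --jaw '[0,0,0,0,0,0,0,0,0,0,0,0,0,0,0,0,0,0,0,0]'

```text
time: 13.35
tool_pos: [0.5134, 0.2464, 0.1643]
ee_rot: [0.0, 0.551, 0.834, -0.001]
ft_force: [0.3, -0.8, -5.9]
width: 0.0126
```

Request:
move_arm --linear '[[0,0,-0.008],[0,0,-0.008],[0,0,-0.007],[0,0,-0.004],[0,0,0],[0,0,0],[0,0,0],[0,0,0]]' --dr '[[0,0,0],[0,0,0],[0,0,0],[0,0,0],[0,0,0],[0,0,0],[0,0,0],[0,0,0]]' --jaw '[0,0,0,0,0,0,0,0]'

```text
time: 14.02
tool_pos: [0.5139, 0.2476, 0.1382]
ee_rot: [0.0, 0.551, 0.835, 0.0]
ft_force: [0.7, 0.9, -6.3]
width: 0.0129
```

```bash
python3 - <<'E'
from rig import arm
from h import *
c=snap(arm,'scene','s9');t=snap(arm,'top','t9')
im=cv2.imread('pics/s9.png'); a=cv2.resize(im[180:300,340:460],(600,600),interpolation=cv2.INTER_CUBIC);cv2.imwrite('pics/s9c.png',a)
im=cv2.imread('pics/t9.png'); a=cv2.resize(im[175:275,195:295],(600,600),interpolation=cv2.INTER_CUBIC);cv2.imwrite('pics/t9c.png',a)
s=arm.read_state();print(s['tool_pos'],s['ee_rot'],s['ft_force'],s['moment'],s['width'])
S=np.array([.4579,.2122]);b=np.radians(22.87);R=np.array([[np.cos(b),-np.sin(b)],[np.sin(b),np.cos(b)]])
for c,o,k in((c,[340,180],5),(t,[195,175],6)):
  print('studtip',(proj(c,[*S,.086])-o)*k)
  print('eye top, foot top,foot bot',((proj(c,[(*(S+R@p),z+.121) for p,z in [((0,0),.036),((.205,.03),.036),((.205,.03),0)]]))-o)*k)
E
```

```text
[0.5138519  0.24759262 0.13816045] [1.73297596e-04 5.50982618e-01 8.34516638e-01 3.26128730e-04] [-0.04715534  0.02447642 -6.44513134] [-0.00643623 -0.02282999 -0.03995718] 0.012698629730897026
studtip [[317.50032697 311.53577196]]
eye top, foot top,foot bot [[335.90682145 199.4550088 ]
 [450.28719574 486.35344566]
 [436.30747674 547.35798799]]
studtip [[285.24057495 415.63431299]]
eye top, foot top,foot bot [[261.6023943  392.43314993]
 [ 41.46444669   0.63350817]
 [ 58.75717408  21.97446593]]
```

View pics/s9c.png

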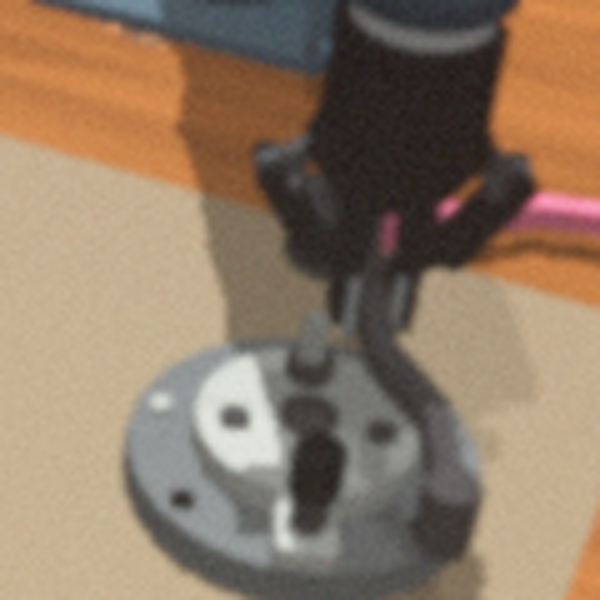

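View pics/t9c.png

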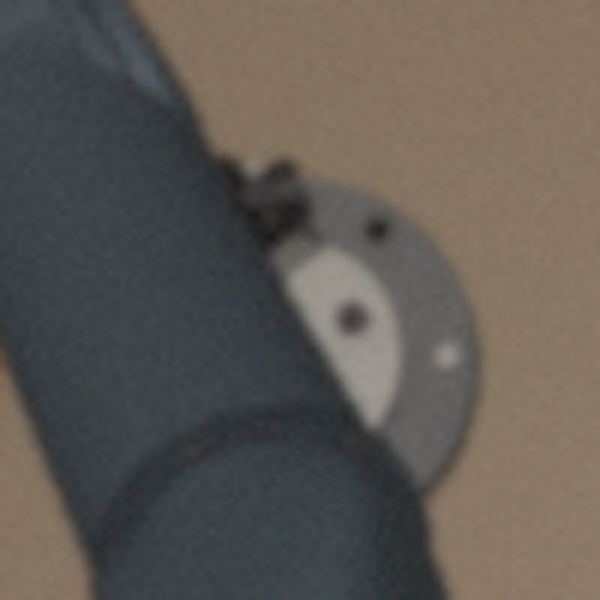

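The eye is hidden behind the gripper in both views. The foot (452,480 against 450,486 predicted) and the stud tip (315,313 against 317,312) agree with the model. The lever's heading is free, so I'll swing it 90° clockwise about the stud axis to bring the eye into the scene camera's view. That also takes the bar away from the knob.

```bash
python3 - <<'E'
import numpy as np
a=np.radians(22.87)+np.arctan2(.0105,.064)-np.radians(5)*np.arange(19); r=np.hypot(.064,.0105)
p=r*np.c_[np.cos(a),np.sin(a)]; d=np.diff(np.round(p,4),axis=0)
print([[round(x,4),round(y,4),0] for x,y in d])
E
```

```text
[[np.float64(0.0028), np.float64(-0.0049), 0], [np.float64(0.0024), np.float64(-0.0051), 0], [np.float64(0.0019), np.float64(-0.0053), 0], [np.float64(0.0014), np.float64(-0.0055), 0], [np.float64(0.0009), np.float64(-0.0056), 0], [np.float64(0.0005), np.float64(-0.0056), 0], [np.float64(0.0), np.float64(-0.0057), 0], [np.float64(-0.0005), np.float64(-0.0056), 0], [np.float64(-0.0011), np.float64(-0.0056), 0], [np.float64(-0.0015), np.float64(-0.0054), 0], [np.float64(-0.0019), np.float64(-0.0053), 0], [np.float64(-0.0024), np.float64(-0.0052), 0], [np.float64(-0.0029), np.float64(-0.0048), 0], [np.float64(-0.0033), np.float64(-0.0047), 0], [np.float64(-0.0036), np.float64(-0.0043), 0], [np.float64(-0.004), np.float64(-0.004), 0], [np.float64(-0.0044), np.float64(-0.0036), 0], [np.float64(-0.0047), np.float64(-0.0032), 0]]
```

Request:
move_arm --linear '[[0.0028,-0.0049,0],[0.0024,-0.0051,0],[0.0019,-0.0053,0],[0.0014,-0.0055,0],[0.0009,-0.0056,0],[0.0005,-0.0056,0],[0,-0.0057,0],[-0.0005,-0.0056,0],[-0.0011,-0.0056,0],[-0.0015,-0.0054,0],[-0.0019,-0.0053,0],[-0.0024,-0.0052,0],[-0.0029,-0.0048,0],[-0.0033,-0.0047,0],[-0.0036,-0.0043,0],[-0.004,-0.004,0],[-0.0044,-0.0036,0],[-0.0047,-0.0032,0],[0,0,0],[0,0,0]]' --dr '[[0,0,-5],[0,0,-5],[0,0,-5],[0,0,-5],[0,0,-5],[0,0,-5],[0,0,-5],[0,0,-5],[0,0,-5],[0,0,-5],[0,0,-5],[0,0,-5],[0,0,-5],[0,0,-5],[0,0,-5],[0,0,-5],[0,0,-5],[0,0,-5],[0,0,0],[0,0,0]]' --jaw '[0,0,0,0,0,0,0,0,0,0,0,0,0,0,0,0,0,0,0,0]'

```text
time: 15.78
tool_pos: [0.4933, 0.1584, 0.1381]
ee_rot: [-0.0, 0.979, 0.202, 0.0]
ft_force: [-0.0, -0.5, -6.0]
width: 0.0131
```

Request:
move_arm --linear '[[0,0,0],[0,0,0],[0,0,0],[0,0,0]]' --dr '[[0,0,0],[0,0,0],[0,0,0],[0,0,0]]' --jaw '[0,0,0,0]'

```text
time: 16.12
tool_pos: [0.4934, 0.1582, 0.1378]
ee_rot: [-0.0, 0.98, 0.201, 0.0]
ft_force: [0.0, 0.1, -6.7]
width: 0.0128
```

```bash
cat > look.py <<'E'
import sys
from rig import arm
from h import *
n=sys.argv[1]
c=snap(arm,'scene','s'+n);t=snap(arm,'top','t'+n)
im=cv2.imread(f'pics/s{n}.png'); a=cv2.resize(im[190:290,330:460],(780,600),interpolation=cv2.INTER_CUBIC);cv2.imwrite(f'pics/s{n}c.png',a)
im=cv2.imread(f'pics/t{n}.png'); a=cv2.resize(im[175:275,195:295],(600,600),interpolation=cv2.INTER_CUBIC);cv2.imwrite(f'pics/t{n}c.png',a)
s=arm.read_state();print(s['time'],s['tool_pos'],s['ee_rot'],s['ft_force'],s['moment'],s['width'])
S=np.array([.4579,.2122]);b=np.radians(-67.13);R=np.array([[np.cos(b),-np.sin(b)],[np.sin(b),np.cos(b)]])
for c,o,k in((c,[330,190],6),(t,[195,175],6)):
  print('studtip',((proj(c,[*S,.086])-o)*k).round())
  print('eye top,bot, foot top,foot bot',(((proj(c,[(*(S+R@p),z+.121) for p,z in [((0,0),.036),((0,0),0),((.205,.03),.036),((.205,.03),0)]]))-o)*k).round().tolist())
E
python3 look.py 10
```

```text
16.2167 [0.49332678 0.15809451 0.13780075] [-1.03380459e-05  9.79653183e-01  2.00697877e-01  5.61154561e-05] [ 0.15566995 -0.15966538 -6.89612538] [ 0.00202585 -0.02382069 -0.00643819] 0.013095578759444722
studtip [[441. 314.]]
eye top,bot, foot top,foot bot [[463.0, 179.0], [452.0, 249.0], [-37.0, 197.0], [-39.0, 268.0]]
studtip [[285. 416.]]
eye top,bot, foot top,foot bot [[262.0, 392.0], [274.0, 404.0], [668.0, 161.0], [670.0, 179.0]]
```

View pics/s10c.png

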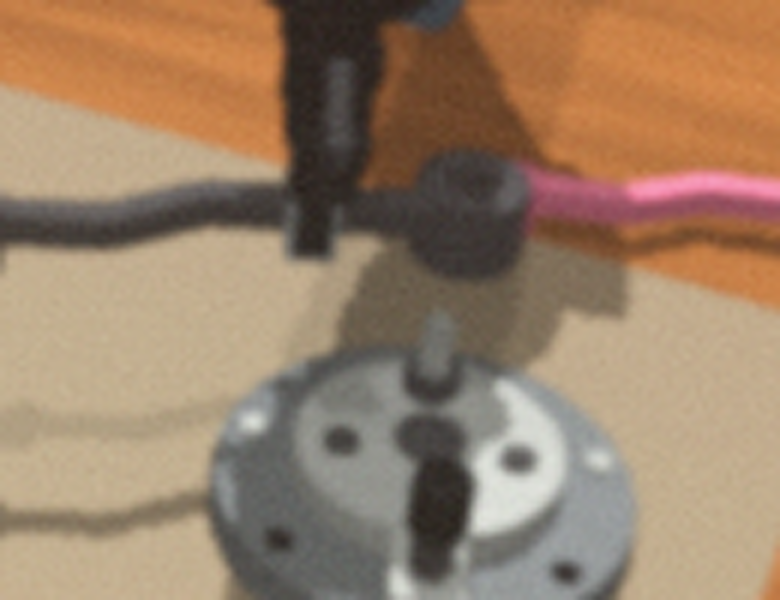

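View pics/t10.png

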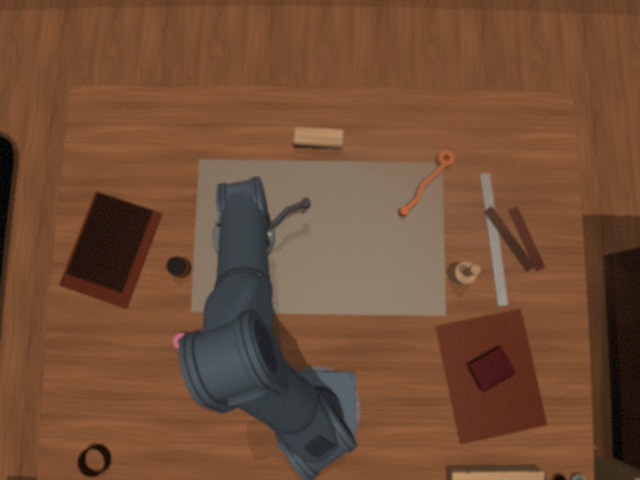

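The eye shows a little right of the prediction: hole at about (480,182) against (463,179). I'll measure it more closely.

```bash
python3 - <<'E'
import cv2,numpy as np
im=cv2.imread('pics/s10.png').astype(float)
c=im[205:255,385:435]
c=np.clip((c-20)*2.2,0,255).astype(np.uint8)
a=cv2.resize(c,(600,600),interpolation=cv2.INTER_CUBIC)
cv2.imwrite('pics/e10.png',a)
E
```

```text
(no output)
```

View pics/e10.png

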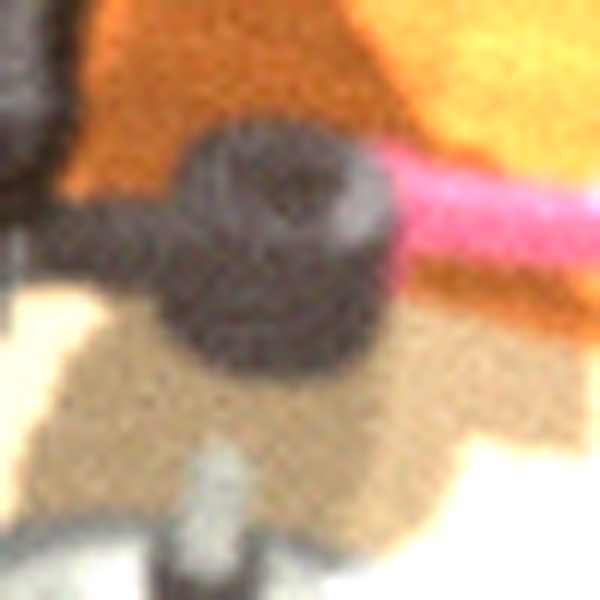

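```bash
python3 - <<'E'
from h import *
c=pickle.load(open('s10.pkl','rb'))
f=lambda x,y:(385+(x+.5)/12-.5,205+(y+.5)/12-.5)
for n,p,z in [('rim',(288,180),.158),('hole',(292,185),.158),('bot',(274,313),.122),('stud',(222,435),.086)]: print(n,atz(c,f(*p),z).round(4))
E
```

```text
rim [0.4563 0.2151 0.158 ]
hole [0.4576 0.2163 0.158 ]
bot [0.4533 0.2161 0.122 ]
stud [0.4524 0.2092 0.086 ]
```

By scene view, the eye sits about 5-6 mm in +y and 2 mm in +x of the stud. By kinematics the offsets are +2 and +1 mm. I'll correct by (-1.5, -4) mm and look again.

Request:
move_arm --linear '[[-0.0015,-0.004,0],[0,0,0],[0,0,0],[0,0,0],[0,0,0],[0,0,0],[0,0,0]]' --dr '[[0,0,0],[0,0,0],[0,0,0],[0,0,0],[0,0,0],[0,0,0],[0,0,0]]' --jaw '[0,0,0,0,0,0,0]'

```text
time: 16.8
tool_pos: [0.4917, 0.1541, 0.1378]
ee_rot: [-0.0, 0.98, 0.201, 0.0]
ft_force: [-0.8, 0.6, -6.3]
width: 0.0126
```

```bash
python3 look.py 11; python3 - <<'E'
import cv2,numpy as np
im=cv2.imread('pics/s11.png').astype(float)
f=lambda c,a,b:np.clip((c-a)*b,0,255).astype(np.uint8)
a=cv2.resize(f(im[205:255,385:435],20,2.2),(600,600),interpolation=cv2.INTER_CUBIC)
cv2.imwrite('pics/e11.png',a)
cv2.imwrite('pics/l11.png',cv2.resize(im[195:295,300:430],(780,600),interpolation=cv2.INTER_CUBIC))
E
```

```text
16.9 [0.49172757 0.15411703 0.13779719] [-6.23152120e-06  9.79688431e-01  2.00525752e-01  1.72543771e-05] [-0.53374798  0.14573672 -6.26351809] [ 0.01598894 -0.06179422  0.0202745 ] 0.012820604663232054
studtip [[441. 314.]]
eye top,bot, foot top,foot bot [[463.0, 179.0], [452.0, 249.0], [-37.0, 197.0], [-39.0, 268.0]]
studtip [[285. 416.]]
eye top,bot, foot top,foot bot [[262.0, 392.0], [274.0, 404.0], [668.0, 161.0], [670.0, 179.0]][ WARN:0@0.057] global loadsave.cpp:1063 imwrite_ Unsupported depth image for selected encoder is fallbacked to CV_8U.
```

View pics/e11.png

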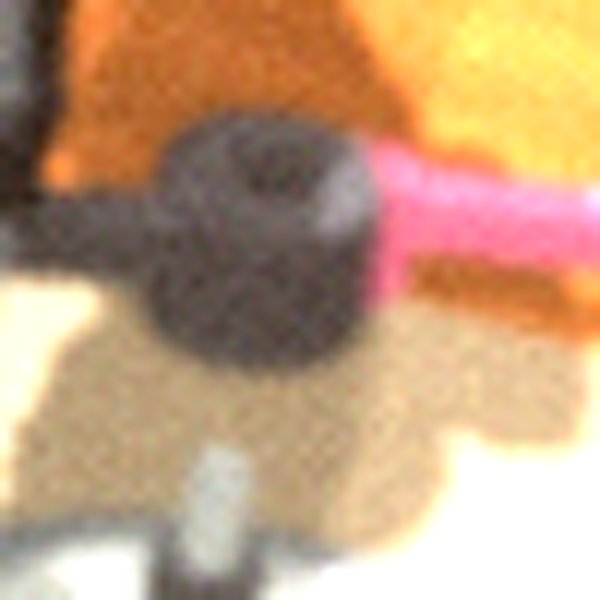

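View pics/l11.png

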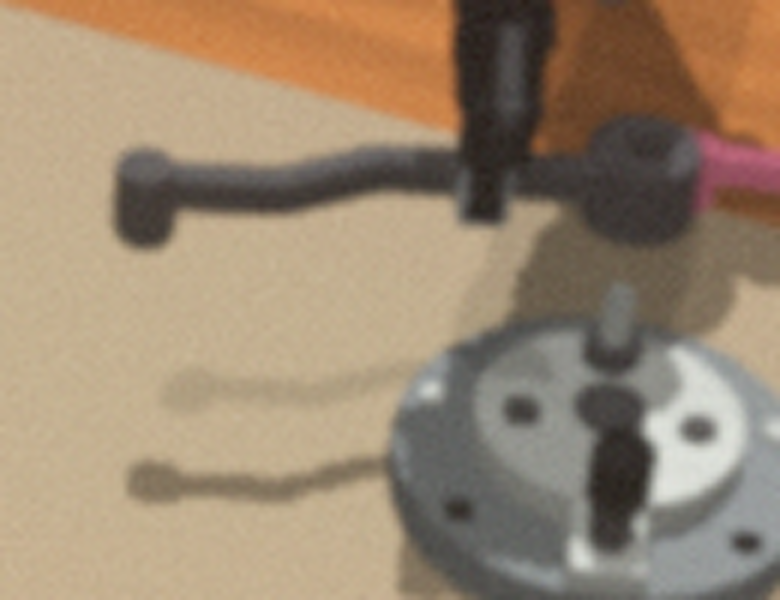

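```bash
python3 - <<'E'
from h import *
c=pickle.load(open('s11.pkl','rb'))
th=np.linspace(0,2*np.pi,200)
def ext(x,y,z):
    p=proj(c,np.c_[x+.024*np.cos(th),y+.024*np.sin(th),0*th+z]); q=((p+.5-[385,205])*12-.5)
    return np.r_[q[:,0].min(),q[:,0].max(),q[:,1].min(),q[:,1].max()].round()
g=lambda p:((proj(c,p)[0]+.5-[385,205])*12-.5).round()
for S in [(.4579,.2122),(.4565,.2110)]:
  print('stud',g([*S,.086]))
  for z in(.121,.123): print(z,'rim LRTB',ext(*S,z+.036),'bot',ext(*S,z))
print(atz(c,(300+(147.5)/6-.5,195+160.5/6-.5),.158), 'foot pred', np.array([.4579,.2122])+[.205*np.cos(-1.1716)-.03*np.sin(-1.1716),.205*np.sin(-1.1716)+.03*np.cos(-1.1716)])
E
```

```text
stud [228. 453.]
0.121 rim LRTB [155. 389. 117. 253.] bot [134. 364. 255. 393.]
0.123 rim LRTB [156. 390. 109. 246.] bot [135. 365. 248. 386.]
stud [224. 448.]
0.121 rim LRTB [151. 385. 112. 248.] bot [131. 360. 250. 388.]
0.123 rim LRTB [153. 387. 105. 240.] bot [132. 362. 243. 381.]
[0.55994302 0.03324779 0.158     ] foot pred [0.5652202  0.03497874]
```

The eye's rim (x 155–380, top 110) and lower edge match a boss on the stud axis to about 1–2 mm, with the stud tip seen at (222,445) in the same crop. The lever is level and clear, and its underside is about 36 mm above the stud. The knob is still home, and the brush, jar and maul are at their first pixels. I'll hand in.

```bash
python3 -c "
from rig import arm
s=arm.read_state();print(s['time'],s['tool_pos'],s['ft_force'],s['width'])
print(arm.job_done())"
```

```text
16.9 [0.49172757 0.15411703 0.13779719] [-0.53374798  0.14573672 -6.26351809] 0.012820604663232054
the job is handed in; nothing more can be done
None
```

The job is done and handed in at 16.9 s of the 61 s allowed, with the arm still holding the lever above the stud.

**What I did:** I lifted the plunger by its knob about 15 mm, swung the head 50° and lowered the plunger into the middle hole. I then picked up the dark lever at its balance point and held it level above the stud, its underside about 36 mm above the stud's top.

**Last checks:**
- **Plunger:** it is home. The pin kept dropping past 12 mm, the knob's height in the picture matched home, and no shaft showed below it.
- **Eye over stud:** my first placing disagreed between the camera (about 6 mm off) and the arm's own position (about 2 mm off). I shifted it by 1.5 mm in x and 4 mm in y. In the scene camera it then agreed to about 1–2 mm.
- **Clearance and level:** the lever looks level and touches only the gripper. The wrist force of about 6 N is a little more than a 0.5 kg lever would give, and the wrist moment is near zero.
- **Not confirmed:** the arm hid the eye in the top view, so only the scene camera confirms the centring.
- **Bystanders:** the brush, jar and maul looked unmoved in the top view after the swing about the stud; only the small final shift came after that.

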